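Kit the repair parts into their foam nests

TASK

Kit the spare parts for a power-supply repair: put the fan, the heat sink, the green terminal block and the blue capacitor each into the foam tile whose cut-out has its shape and size, so that each sits upright, flat on the yellow floor of its cut-out. Leave the red screwdriver and the eraser where they lie.

Things in the scene. Friction and masses are not known exactly. Their poses are not given: they have to be found in the camera images.
- fan: loose black axial fan lying flat, 60 x 60 mm square (62 mm at the bulges of its sides), 25 mm high, 0.075 kg. Origin: centre of its underside; x and y along its sides, z up. Can be held across either pair of sides.
- heat_sink: loose small silvery finned heat sink, 26 mm (its x) x 30 mm (its y), 18 mm high, 0.022 kg. Origin: centre of its underside, z up; solid enough to be held across either pair of sides.
- terminal_block: loose green screw-terminal block with four silvery screw heads on top, 16 mm (its x) x 40 mm (its y, the long way), 20 mm high (the sides to hold are 17 mm high), 0.02 kg. Origin: centre of its underside, z up.
- capacitor: loose blue round capacitor standing on end, silvery top, 18 mm in diameter, 26 mm high, 0.012 kg. Origin: centre of its underside, z up along its axis.
- nest_fan: square dark foam tile 86 x 86 mm, 8 mm high in all, fixed to the bench; a yellow floor, 3 mm above the bench, shows through the one cut-out in its middle, a 72 x 72 mm square, 5 mm deep. Origin: centre of the tile's underside (3 mm below the floor of the cut-out, straight under its middle), z up, x and y along the sides of tile and cut-out
- nest_sink: square dark foam tile 86 x 86 mm, 8 mm high in all, fixed to the bench; a yellow floor, 3 mm above the bench, shows through the one cut-out in its middle, an almost square rectangle of 36 mm (x) x 40 mm (y), 5 mm deep. Origin: centre of the tile's underside (3 mm below the floor of the cut-out, straight under its middle), z up, x and y along the sides of tile and cut-out
- nest_block: square dark foam tile 86 x 86 mm, 8 mm high in all, fixed to the bench; a yellow floor, 3 mm above the bench, shows through the one cut-out in its middle, a narrow rectangle of 26 mm (x) x 50 mm (y, the long way), 5 mm deep. Origin: centre of the tile's underside (3 mm below the floor of the cut-out, straight under its middle), z up, x and y along the sides of tile and cut-out
- nest_cap: square dark foam tile 86 x 86 mm, 8 mm high in all, fixed to the bench; a yellow floor, 3 mm above the bench, shows through the one cut-out in its middle, a round hole of 28 mm diameter, 5 mm deep. Origin: centre of the tile's underside (3 mm below the floor of the cut-out, straight under its middle), z up, x and y along the sides of the tile
- screwdriver: bystander, to be left alone: red screwdriver lying on the bench between parts and tiles, 154 mm long (along its y), 16 mm thick. Origin: middle of its length, on the bench.
- eraser: bystander, to be left alone: white eraser in a blue sleeve lying among the parts, 21 mm (x) x 46 mm (y), 12 mm high. Origin: centre of its underside.
Mind the look-alikes: they are no part of the job. What is shaped like the nest_block but orange is not meant.

How it is judged (in metres and radians):
At the end, for the whole second after the job is handed in: Each of the four parts rests upright (within 7 degrees) on the floor of the cut-out of its own tile (underside 1 to 5.5 mm above the tile's underside, centre within 10 mm of the tile's centre), released and at rest (horizontal distance between fan and nest_fan below 0.01 m and z of fan in the frame of nest_fan between 0.001 and 0.0055 m and angle between each of fan, heat_sink, terminal_block, capacitor's own z axis and vertical below 0.12 rad and linear speed of each of fan, heat_sink, terminal_block, capacitor below 0.02 m/s and angular speed of each of fan, heat_sink, terminal_block, capacitor below 0.2 rad/s and horizontal distance between heat_sink and nest_sink below 0.01 m and z of heat_sink in the frame of nest_sink between 0.001 and 0.0055 m and horizontal distance between terminal_block and nest_block below 0.01 m and z of terminal_block in the frame of nest_block between 0.001 and 0.0055 m and horizontal distance between capacitor and nest_cap below 0.01 m and z of capacitor in the frame of nest_cap between 0.001 and 0.0055 m); the robot touches nothing.
It fails at once if the screwdriver was pushed more than 30 mm from its place (distance of screwdriver from where it was at the start of the episode above 0.03 m).
It fails at once if the eraser was pushed more than 30 mm from its place (distance of eraser from where it was at the start of the episode above 0.03 m).
It also fails if it takes over 96 s, if anything falls off the work surface, if the arm or the gripper's body presses on something with over 40 N, if the wrist force passes 120 N, or if a joint passes its speed limit or range.

ROBOT

A 6-joint arm with a two-finger parallel gripper is mounted at the origin on a cart in front of the work surface, level with it; the furniture and walls round the work are solid. World frame = base frame: x ahead of the robot, y to its left, z up, the work surface at z = 0. Lengths are in m, angles in degrees, forces in N, time in s.
With the tool pointing down it reaches from about 0.35 to 0.875 m from the base axis. Payload 4.2 kg.
Tool frame: the origin (TCP) lies midway between the tips of the shut fingers; the grasp point (between the pads) lies 19 mm behind it; z points along the fingers, y is the line along which they close (so a half turn about z gives the same grasp; the last joint's range is limited). The gripper opens to 87 mm and grips with 3 to 60 N. Pads are 19 mm wide; open, the fingers measure 117 mm over their backs; the gripper's body (75 mm by 190 mm) begins 51 mm behind the grasp point.
Start: joints at [-55.485, 22.042, 0.453, 0, -68.411, -14.817], TCP at [0.211, -0.588, 0.189] pointing down, gripper open.
Joint ranges: [-179.83, 179.83], [-69.29, 118.12], [-61.27, 80.66], [-181.25, 117.63], [-171.15, -9.14], [-177.46, 177.46]. Speed limits (degrees/s): [159.86, 159.86, 180, 180, 180, 180].

INTERFACE

Orientations are given as [roll, pitch, yaw] about the fixed x, y, z axes, in that order (R = Rz(yaw) Ry(pitch) Rx(roll)).
In Python, from workcell import env gives the robot as it stands. The module is installed in compiled form; this text tells all that it offers. Calls block until the motion is done:
- env.goto(position, orientation): joint-space move of the TCP to a pose.
- env.move_straight(position, rotation=None, rate=0.15, force_limit=None): straight line of the TCP; rotation=None keeps the orientation; rate is the mean speed in m/s. With force_limit (N) it stops when the force on the tool has changed by that much, and returns True; else False.
- env.set_joints(angles): joint-space move.
- env.gripper_to(opening, grasp_force=None): opening from 0.0 (shut) to 1.0 (fully open); grasp_force is the grip in N (None keeps the last); returns when the fingers have stopped.
- env.dwell(seconds).
- env.inverse_kinematics(position, orientation): joint angles nearest the present ones, or None.
- env.read_state(): the state.
- env.grab_frame(name): name is "scene" or "top" or "wrist"; returns a dict with "image" (400x640x3 uint8, blue, green, red), "fx", "fy", "cx", "cy" (pixels), "position" and "orientation" of the camera in the world. Camera axes: x right, y up, looking along -z (the intrinsics and any distortion apply to the point x, -y, -z); pixel columns grow to the right and rows downward; lengths in m; the calibration is good to about 2 mm. The wrist camera is an equidistant fisheye: a pixel r from the principal point sees the ray r / f radians off the axis. A picture is of the moment at which its call begins. There is no depth.
A pose or a line that the arm cannot do raises env.Unreachable and nothing moves.
- env.close_job(): hands the job in; it is judged then, once.
Trained networks look in a picture, given as the dict that the camera call returned (one of the last four; its "shot" number tells which), for a name from the list of things; names that differ only in an ending like _2 or _b are one class to them, and where a whole thing is asked for, a point or a joint stands for the part that bears it (a point fixed in the world has none). Each returns a list of dicts, best first, with "score" (0 to 1); they miss things now and then, are a little off and sometimes report something else, mostly with a low value. They report only what shows in the picture. A call takes as long as a camera call. They do not tell look-alikes from the thing itself.
- env.search_frame(picture, thing): "xyz" ([x, y, z] in m, in world coordinates, good to about 4 mm: the middle of the surface that is visible of it).
- env.trace(picture, thing): "mask" (400x640 bool, what is visible of it).
The state is a dict: "clock": time; "joint_positions": joint angles; "qvel": joint speeds; "joint_torque": joint torques, N m; "position": TCP position; "tool_rot": TCP orientation; "force": force on the tool from outside, world axes, zero at the start; "wrist_torque": the same for the moment, N m; "opening": opening from 0.0 (shut) to 1.0 (fully open); "finger_force": force on a finger pad.
Only numpy, scipy, OpenCV 4.12 (cv2) and the standard library are available. Lean on these libraries where they do the work, as an engineer would, in place of code of your own. Each camera call takes 0.05 s, during which the arm holds its last target. There are 200 camera calls.

## Working session

There is one attempt and no reset: what is moved stays moved. The work goes in short steps, each a Python script; the robot and the scene stay as the last script left them, time stands still between calls to the robot, and variables do not carry over. Pictures are saved under pics/ and viewed, at most 14 in all, crops included, and the job is handed in when it is done.

```bash
mkdir -p pics; cat > h.py <<'E'
import numpy as np, cv2
from workcell import env
from scipy.spatial.transform import Rotation as R
THINGS=["fan","heat_sink","terminal_block","capacitor","nest_fan","nest_sink","nest_block","nest_cap","screwdriver","eraser"]
def Rm(o):
    o=np.array(o,float)
    return o if o.shape==(3,3) else R.from_euler('xyz',o,degrees=True).as_matrix()
def ray(p,u,v,fish=False):
    x=(u-p["cx"])/p["fx"]; y=(v-p["cy"])/p["fy"]
    if fish:
        r=np.hypot(x,y); s=np.sin(r)/r if r>1e-9 else 1
        d=np.array([x*s,-y*s,-np.cos(r)])
    else: d=np.array([x,-y,-1.])
    return Rm(p["orientation"])@d
def on_z(p,u,v,z,fish=False):
    d=ray(p,u,v,fish); c=np.array(p["position"]); return c+d*(z-c[2])/d[2]
def tri(rays): # [(c,d)]
    A=np.zeros((3,3));b=np.zeros(3)
    for c,d in rays:
        d=d/np.linalg.norm(d);P=np.eye(3)-np.outer(d,d);A+=P;b+=P@np.array(c)
    return np.linalg.solve(A,b)
E
python3 - <<'E'
from h import *
for n in ["top","scene"]:
    p=env.grab_frame(n); cv2.imwrite(f"pics/{n}0.png",p["image"])
    print(n,p["fx"],p["cx"],p["cy"],np.round(p["position"],3),np.round(p["orientation"],3),[k for k in p])
    for t in THINGS:
        print(t,[(np.round(r["xyz"],3).tolist(),round(r["score"],2)) for r in env.search_frame(p,t)][:4])
print(env.read_state()["clock"])
E
```

```text
top 402.520545043544 314.2924011864221 193.96492411553325 [0.315 0.057 1.065] [  9.257   1.539 -90.798] ['image', 'fx', 'fy', 'cx', 'cy', 'position', 'orientation', 'shot']
fan [([0.553, -0.283, 0.021], 0.79)]
heat_sink []
terminal_block [([0.453, -0.108, 0.017], 0.43)]
capacitor [([0.429, -0.284, 0.025], 0.6)]
nest_fan [([0.598, 0.088, 0.011], 0.66), ([0.458, 0.122, 0.001], 0.57)]
nest_sink [([0.599, 0.09, 0.01], 0.79)]
nest_block [([0.575, 0.253, 0.008], 0.91), ([0.447, 0.437, 0.009], 0.76)]
nest_cap [([0.445, 0.289, 0.006], 0.95)]
screwdriver [([0.468, -0.005, 0.013], 0.5), ([0.457, 0.126, 0.001], 0.28), ([0.578, -0.112, 0.015], 0.26)]
eraser [([0.385, -0.213, 0.014], 0.45)]
scene 403.5732860611281 317.2532000118605 197.14330569317252 [-0.21  -0.54   0.642] [ 57.438  -0.588 -46.977] ['image', 'fx', 'fy', 'cx', 'cy', 'position', 'orientation', 'shot']
fan []
heat_sink [([0.441, 0.283, 0.007], 0.47), ([0.596, 0.086, 0.012], 0.45), ([0.577, -0.116, 0.018], 0.41)]
terminal_block [([0.44, -0.111, 0.015], 0.6)]
capacitor [([0.424, -0.282, 0.022], 0.52)]
nest_fan [([0.463, 0.119, -0.001], 0.97)]
nest_sink [([0.547, -0.287, 0.018], 0.68), ([0.592, 0.087, 0.005], 0.65)]
nest_block [([0.568, 0.254, 0.013], 0.73)]
nest_cap []
screwdriver [([0.442, -0.109, 0.015], 0.24)]
eraser [([0.379, -0.21, 0.01], 0.61)]
1.1
```

View pics/top0.png

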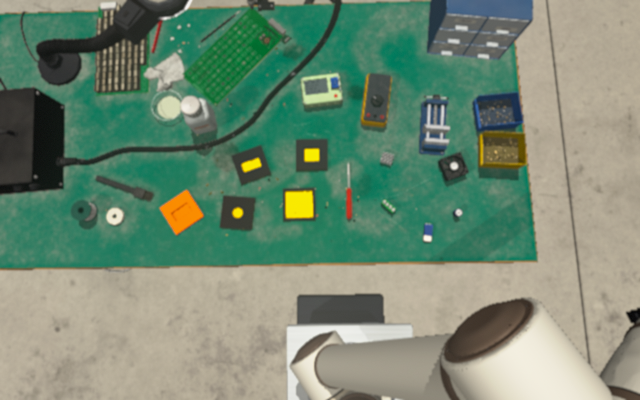

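View pics/scene0.png

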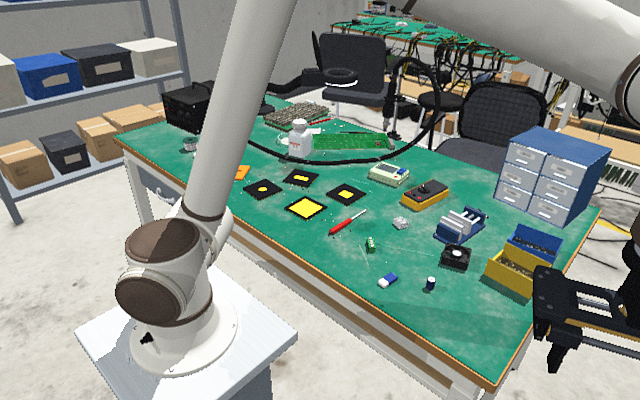

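The top view shows the fan at (452,166), heat sink (387,159), terminal block (389,207) and capacitor (458,213). The nests are at fan (299,205), sink (312,155), block (251,165) and cap (237,212). The orange decoy is at (182,212), the screwdriver at (349,195) and the eraser at (428,232). Tall fixtures (clamp, yellow bin) stand next to the fan. Next I look from the wrist.

```bash
python3 - <<'E'
from h import *
import pickle
V={}
for i,(pos) in enumerate([(0.46,-0.25,0.30),(0.46,-0.13,0.30),(0.46,0.12,0.30),(0.46,0.24,0.30)]):
    try: env.goto(pos,[180,0,0 if i>9 else 0])
    except env.Unreachable as e: print(i,"unreach",e); continue
    p=env.grab_frame("wrist"); V[i]=(p,{})
    cv2.imwrite(f"pics/w{i}.png",p["image"])
    print(i,p["fx"],np.round(p["position"],3),np.round(p["orientation"],2),round(env.read_state()["clock"],2))
    for t in (["fan","heat_sink","terminal_block","capacitor","eraser","screwdriver"] if i<2 else ["nest_fan","nest_sink","nest_block","nest_cap","screwdriver"]):
        s=env.search_frame(p,t); m=env.trace(p,t); V[i][1][t]=m
        print(t,[(np.round(r["xyz"],3).tolist(),round(r["score"],2)) for r in s][:3],[(np.argwhere(r["mask"]).mean(0).round()[::-1].tolist(),int(r["mask"].sum()),round(r["score"],2)) for r in m][:3])
pickle.dump(V,open("v.pkl","wb"))
print(env.read_state()["clock"], env.read_state()["joint_positions"])
E
```

```text
0 309.70691628693146 [ 0.536 -0.25   0.497] [-1.597e+01 -3.000e-02 -9.013e+01] 2.91
fan [([0.555, -0.286, 0.02], 0.73), ([0.384, -0.211, 0.008], 0.4)] [([345.0, 95.0], 1470, 0.89)]
heat_sink [([0.58, -0.112, 0.002], 0.54), ([0.381, -0.21, 0.008], 0.34), ([0.595, 0.091, 0.01], 0.3)] [([236.0, 81.0], 263, 0.58)]
terminal_block [([0.452, -0.116, 0.018], 0.55)] [([236.0, 160.0], 266, 0.65)]
capacitor [([0.437, -0.29, 0.027], 0.55), ([0.576, 0.253, 0.012], 0.28)] []
eraser [([0.384, -0.213, 0.009], 0.71)] [([298.0, 201.0], 296, 0.86), ([344.0, 94.0], 1483, 0.35)]
screwdriver [([0.471, -0.013, 0.01], 0.65)] []
1 309.70691628693146 [ 0.536 -0.129  0.497] [-1.591e+01 -4.000e-02 -8.996e+01] 4.11
fan [([0.554, -0.284, 0.018], 0.75)] []
heat_sink [([0.551, -0.285, 0.018], 0.63), ([0.578, -0.112, 0.008], 0.53)] [([311.0, 78.0], 308, 0.62)]
terminal_block [([0.452, -0.112, 0.018], 0.76)] [([310.0, 160.0], 321, 0.6)]
capacitor [([0.435, -0.288, 0.028], 0.57), ([0.597, 0.092, 0.01], 0.43), ([0.571, 0.254, 0.012], 0.32)] [([418.0, 174.0], 129, 0.45)]
eraser [([0.386, -0.211, 0.009], 0.92)] [([370.0,
[... 601 characters left out ...]
0.469, -0.009, 0.014], 0.86)] [([402.0, 144.0], 606, 0.91)]
3 309.70691628693146 [0.536 0.242 0.497] [-1.599e+01 -8.000e-02 -8.998e+01] 6.84
nest_fan [([0.464, 0.126, 0.002], 0.83)] [([392.0, 153.0], 2738, 0.58)]
nest_sink [([0.596, 0.095, 0.012], 0.87)] [([416.0, 72.0], 2648, 0.77), ([576.0, 179.0], 110, 0.73)]
nest_block [([0.446, 0.438, 0.006], 0.94), ([0.569, 0.258, 0.011], 0.71)] [([205.0, 163.0], 2379, 0.85), ([313.0, 84.0], 3045, 0.72)]
nest_cap [([0.446, 0.291, 0.008], 0.97)] [([292.0, 164.0], 2706, 0.76)]
screwdriver [([0.469, -0.009, 0.012], 0.67)] [([468.0, 150.0], 459, 0.74)]
7.3417 [ 4.54620198e+01  8.05931147e+00 -2.78443888e+00 -1.72444476e-03
 -7.91464861e+01  4.45100369e+01]
```

```bash
cat >> h.py <<'E'
def proj(p,X,fish=True): # X (...,3)->u,v
    c=(np.asarray(X)-np.array(p["position"]))@Rm(p["orientation"])
    x,y,z=c[...,0],-c[...,1],-c[...,2]
    if fish:
        r=np.hypot(x,y); th=np.arctan2(r,z); k=th/np.maximum(r,1e-9)
    else: k=1/z
    return p["cx"]+p["fx"]*k*x,p["cy"]+p["fy"]*k*y
def ortho(p,x0,x1,y0,y1,z,mm=0.5,fish=True):
    # rows: x decreasing downward, cols: y decreasing to the right (seen like the wrist at yaw 0)
    s=mm/1000; xs=np.arange(x1,x0,-s); ys=np.arange(y1,y0,-s)
    Y,X=np.meshgrid(ys,xs); u,v=proj(p,np.stack([X,Y,0*X+z],-1),fish)
    return cv2.remap(p["image"],u.astype(np.float32),v.astype(np.float32),cv2.INTER_CUBIC)
def rect(mask,x1,y1,mm=0.5):
    c=max(cv2.findContours(mask.astype(np.uint8),cv2.RETR_EXTERNAL,cv2.CHAIN_APPROX_NONE)[0],key=cv2.contourArea)
    b=cv2.boxPoints(cv2.minAreaRect(c))*mm/1000
    P=np.stack([x1-b[:,1],y1-b[:,0]],1); e=np.diff(np.vstack([P,P[:1]]),axis=0)[:2]; L=np.linalg.norm(e,axis=1)
    l=e[L.argmax()]; return P.mean(0),sorted(L.tolist()),np.degrees(np.arctan2(l[1],l[0]))%180  # centre, sizes, heading of long side
E
python3 - <<'E'
from h import *
import pickle
V=pickle.load(open("v.pkl","rb"))
# nests: yellow floors
N={"nest_fan":(.465,.126),"nest_sink":(.596,.093),"nest_block":(.572,.255),"nest_cap":(.445,.289)}
for n,(x,y) in N.items():
    cs=[]
    for i in (2,3):
        p=V[i][0]
        o=ortho(p,x-.06,x+.06,y-.06,y+.06,.003); h=cv2.cvtColor(o,cv2.COLOR_BGR2HSV)
        m=cv2.inRange(h,(20,120,100),(35,255,255)); c,L,a=rect(m,x+.06,y+.06)
        u=proj(p,[c[0],c[1],.003]); cs.append((p["position"],ray(p,*u,True)))
        # whole tile (dark) at z=.008
        o=ortho(p,x-.06,x+.06,y-.06,y+.06,.008); h=cv2.cvtColor(o,cv2.COLOR_BGR2HSV)
        m2=(h[...,2]<75)&(h[...,1]<160)|(cv2.inRange(h,(20,120,100),(35,255,255))>0)
        m2=cv2.morphologyEx(m2.astype(np.uint8),cv2.MORPH_OPEN,np.ones((7,7)))
        c2,L2,a2=rect(m2,x+.06,y+.06)
        print(n,i,np.round(c,4),np.round(L,4),round(a,1),"tile",np.round(c2,4),np.round(L2,4),round(a2,1))
    print("  tri",np.round(tri(cs),4))
for i in (0,1):
    cv2.imwrite(f"pics/o{i}.png",ortho(V[i][0],.36,.62,-.35,-.06,.018))
E
```

```text
nest_fan 2 [0.462  0.1255] [0.0731 0.074 ] 90.9 tile [0.4617 0.1255] [0.0865 0.0887] 0.8
nest_fan 3 [0.4622 0.1249] [0.0731 0.0737] 90.8 tile [0.462  0.1258] [0.0875 0.0882] 0.9
  tri [0.4625 0.1255 0.0055]
nest_sink 2 [0.5968 0.0902] [0.0369 0.0414] 88.2 tile [0.5955 0.0898] [0.0865 0.09  ] 0.0
nest_sink 3 [0.5968 0.0892] [0.0365 0.0405] 90.0 tile [0.595  0.0903] [0.0881 0.0905] 179.6
  tri [0.5963 0.0904 0.0068]
nest_block 2 [0.5726 0.2548] [0.027  0.0517] 108.8 tile [0.5715 0.2539] [0.0879 0.0903] 18.8
nest_block 3 [0.5724 0.2542] [0.0274 0.0523] 109.1 tile [0.5711 0.2543] [0.0877 0.0905] 18.9
  tri [0.5723 0.2541 0.0054]
nest_cap 2 [0.4425 0.2905] [0.028 0.028] 90.0 tile [0.4432 0.2884] [0.0882 0.0893] 85.3
nest_cap 3 [0.4424 0.2896] [0.0279 0.0283] 45.0 tile [0.4428 0.2895] [0.0875 0.0886] 175.2
  tri [0.4431 0.2893 0.0066]
```

```bash
python3 -c "
import cv2,numpy as np
a=cv2.imread('pics/o0.png');b=cv2.imread('pics/o1.png');print(a.shape)
cv2.imwrite('pics/o0b.png',cv2.resize(a,None,fx=1.1,fy=1.1))"
```

```text
(520, 580, 3)
```

View pics/o0.png

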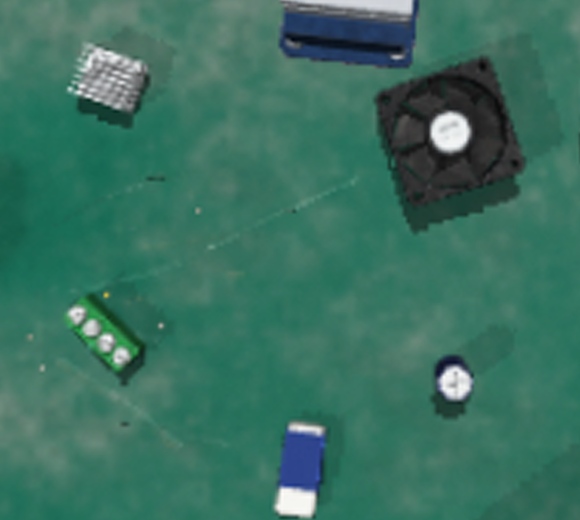

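View pics/o1.png

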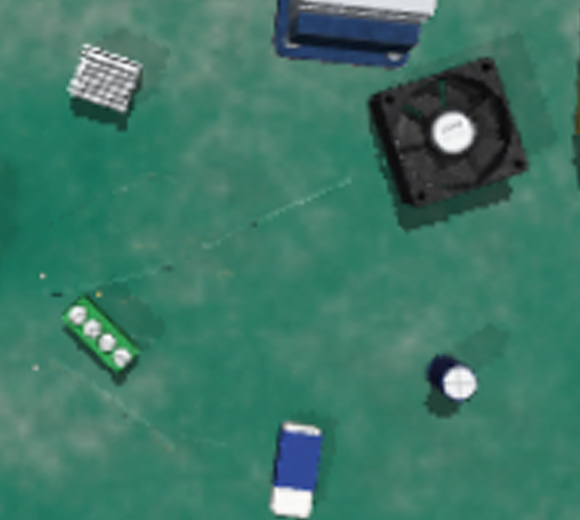

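The orthophotos show the fan hub at (451,131), with sides turned about 17°. The terminal block's screws are centred on (100,335) with a 45.7° heading, and the heat sink on (106,78) with its 30 mm side at 71.6°. The capacitor top is at (457,382), and its parallax gives z≈26 mm. The nests come out within 1 mm across the two views. I'll start with the capacitor, keep the finger tips 8 mm up so they clear the foam, and check the obstacles by the fan at the same time.

```bash
cat >> h.py <<'E'
GZ=0.008
def st(tag):
    s=env.read_state(); print(tag,"t",round(s["clock"],1),"pos",np.round(s["position"],4),"open",round(s["opening"],3),"ff",np.round(s["finger_force"],1),"F",np.round(s["force"],1)); return s
def pick(xy,yaw,opening,force,gz=GZ,zt=0.12):
    env.gripper_to(opening)
    env.goto([*xy,zt],[180,0,yaw])
    print("hit",env.move_straight([*xy,gz],rate=0.1,force_limit=15))
    env.gripper_to(0.0,force); st("gripped")
    env.move_straight([*xy,zt],rate=0.15); st("lifted")
def place(xy,yaw,opening,gz=GZ,zt=0.12):
    env.goto([*xy,zt],[180,0,yaw])
    env.move_straight([*xy,0.04],rate=0.15)
    print("hit",env.move_straight([*xy,gz+0.0035],rate=0.05,force_limit=6)); st("down")
    env.gripper_to(opening); st("released")
    env.move_straight([*xy,zt],rate=0.15)
E
python3 - <<'E'
from h import *
pick((.4305,-.287),0,0.5,12)
p=env.grab_frame("wrist"); cv2.imwrite("pics/c1.png",p["image"])
place((.4427,.2893),0,0.5)
p=env.grab_frame("wrist"); cv2.imwrite("pics/c2.png",p["image"]); st("")
a=cv2.imread("pics/c1.png");b=cv2.imread("pics/c2.png")
cv2.imwrite("pics/cc.png",np.hstack([a[:,120:520],b[:,120:520]]))
E
```

```text
hit False
gripped t 12.6 pos [ 0.4305 -0.287   0.008 ] open 0.009 ff 0.0 F [-0.5  0.5  0.4]
lifted t 13.5 pos [ 0.4297 -0.2866  0.1191] open 0.01 ff 0.0 F [ 0.7 -0.5 -0.2]
hit False
down t 17.0 pos [0.4428 0.2894 0.0114] open 0.006 ff 0.0 F [ 0.1 -0.3 -0.1]
released t 18.0 pos [0.4427 0.2893 0.0115] open 0.497 ff 0.0 F [-0.   0.3  0.1]
 t 18.9 pos [0.442  0.2886 0.1188] open 0.5 ff 0.0 F [-0.8 -0.3 -0.4]
```

View pics/cc.png

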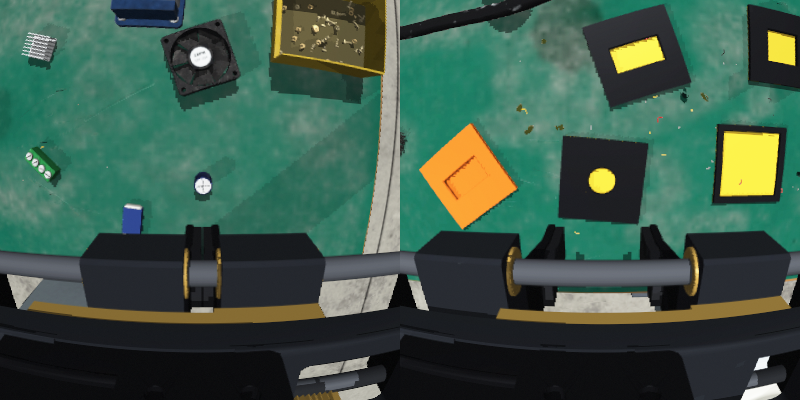

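The fingers closed on nothing. The capacitor still stands at (322,185) in the full frame, ahead of the grip. I'll remeasure it from close by.

```bash
python3 - <<'E'
from h import *
Rs={}
ims=[]
for q in [(.40,-.26,.14),(.40,-.20,.14)]:
    env.goto(q,[180,0,0]); env.dwell(0.3)
    p=env.grab_frame("wrist"); ims.append(p); s=env.read_state()
    print(np.round(s["position"],4),np.round(s["tool_rot"],2),np.round(p["position"],4),np.round(p["orientation"],2),round(s["clock"],1),p["cx"],p["cy"],p["fy"])
    for t in ["capacitor","terminal_block","heat_sink","fan","eraser"]:
        r=env.search_frame(p,t); m=[k for k in env.trace(p,t)[:1]]
        print(t,[(np.round(k["xyz"],3).tolist(),round(k["score"],2)) for k in r[:2]],[np.argwhere(k["mask"]).mean(0).round(1)[::-1].tolist() for k in m])
o=[ortho(p,.39,.61,-.32,-.10,.0255,.6) for p in ims]
cv2.imwrite("pics/d.png",np.hstack(o)); print(o[0].shape)
import pickle; pickle.dump(ims,open("d.pkl","wb"))
E
```

```text
[ 0.4002 -0.2597  0.14  ] [-1.8e+02 -0.0e+00  4.0e-02] [ 0.476  -0.2589  0.3369] [-1.595e+01 -3.000e-02 -9.002e+01] 21.2 322.0157653699325 193.41184593512634 309.70691628693146
capacitor [([0.434, -0.29, 0.027], 0.58), ([0.463, 0.119, 0.0], 0.56)] [[348.6, 150.8]]
terminal_block [] [[188.9, 133.3]]
heat_sink [([0.579, -0.115, 0.01], 0.88)] [[190.3, 21.2]]
fan [([0.552, -0.288, 0.021], 0.78)] [[347.1, 33.9]]
eraser [([0.383, -0.211, 0.01], 0.57)] [[277.4, 192.7]]
[ 0.3999 -0.2005  0.1399] [ 1.8e+02  2.0e-02 -6.0e-02] [ 0.4758 -0.2     0.3368] [-1.596e+01 -4.000e-02 -9.014e+01] 22.4 322.0157653699325 193.41184593512634 309.70691628693146
capacitor [([0.435, -0.287, 0.027], 0.54)] [[403.1, 150.9]]
terminal_block [([0.452, -0.114, 0.021], 0.7), ([0.591, 0.088, 0.01], 0.7)] [[238.1, 131.3]]
heat_sink [] [[240.0, 14.4]]
fan [([0.554, -0.286, 0.017], 0.97)] [[402.2, 36.4]]
eraser [([0.383, -0.209, 0.008], 0.91), ([0.464, 0.117, 0.002], 0.63)] [[330.8, 192.4]]
(367, 367, 3)
```

View pics/d.png

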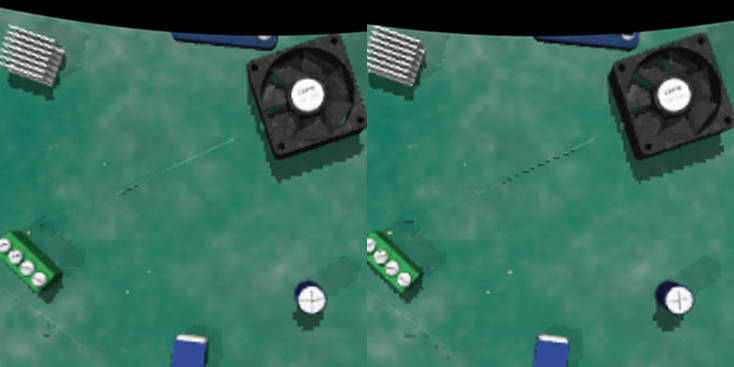

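The capacitor did not move at all; it is still at (0.430,-0.287) with its top at 26 mm. I'll descend again and look with the fingers down.

```bash
python3 - <<'E'
from h import *
env.goto([.430,-.287,.12],[180,0,0]); env.gripper_to(.5)
print(env.move_straight([.430,-.287,.008],rate=.1,force_limit=15)); st("down")
a=env.grab_frame("wrist")["image"]; sc=env.grab_frame("scene"); u,v=proj(sc,[.43,-.287,.01],False); print(u,v)
u,v=int(u),int(v)
crop=lambda im: cv2.resize(im[v-50:v+50,u-50:u+50],(400,400),interpolation=cv2.INTER_CUBIC)
cv2.imwrite("pics/e.png",np.hstack([crop(sc["image"]),a[:,120:520]]))
E
```

```text
False
down t 24.9 pos [ 0.4305 -0.2872  0.0086] open 0.502 ff 0.0 F [-0.1 -0.   0.4]
429.72401072188137 284.2088966469497
```

View pics/e.png

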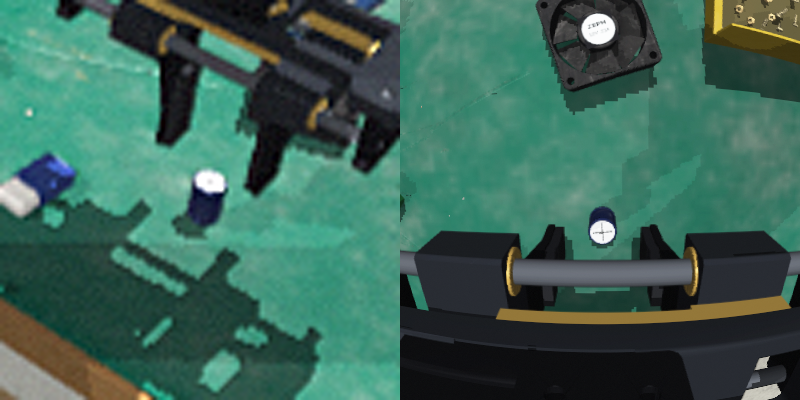

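The tips hover about 20–25 mm above where the TCP is reported, which is why they closed over the 26 mm capacitor. I'll measure the real tip height by touching bare bench with the fingers shut and then open.

```bash
python3 - <<'E'
from h import *
env.move_straight([.43,-.287,.08],rate=.3)
env.gripper_to(0.0); env.goto([.49,-.19,.015],[180,0,0])
print(env.move_straight([.49,-.19,-.045],rate=.04,force_limit=6)); st("shut")
w=env.grab_frame("wrist"); sc=env.grab_frame("scene")
u,v=proj(sc,[.49,-.19,0],False); print("expect tip px scene",u,v)
env.move_straight([.49,-.19,.0],rate=.1); env.gripper_to(.8)
print(env.move_straight([.49,-.19,-.045],rate=.04,force_limit=6)); st("open .8")
env.move_straight([.49,-.19,.04],rate=.2)
u,v=int(u),int(v)
crop=lambda im: cv2.resize(im[v-50:v+50,u-50:u+50],(400,400),interpolation=cv2.INTER_CUBIC)
cv2.imwrite("pics/f.png",np.hstack([crop(sc["image"]),w["image"][:,120:520]]))
E
```

```text
True
shut t 28.1 pos [ 0.4898 -0.19   -0.0335] open 0.004 ff 2.5 F [0.3 0.7 4.8]
expect tip px scene 406.0793554069862 254.45964849672538
True
open .8 t 30.8 pos [ 0.4898 -0.19   -0.0336] open 0.8 ff 2.8 F [ 0.1 -0.3  4.9]
```

View pics/f.png

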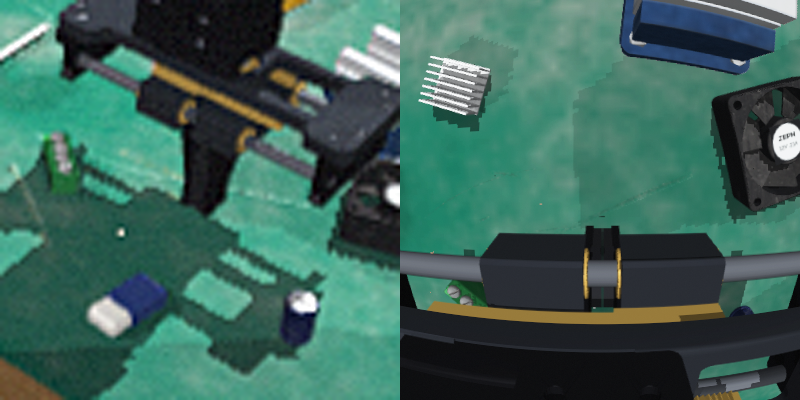

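The tips touch the bench at TCP z = −0.0335 at both openings, so the real tips are 33 mm behind the reported TCP with no sideways offset. I'll correct the heights by that and redo the capacitor, and estimate the bin and clamp heights before the fan.

```bash
sed -i 's/^GZ=.*/GZ=0.008-0.033/' h.py; sed -i 's/\[\*xy,0.04\]/[*xy,0.01]/; s/zt=0.12/zt=0.06/g' h.py
python3 - <<'E'
from h import *
sc=env.grab_frame("scene")
b=on_z(sc,486,288,0); print("bin foot",b)
for z in (.03,.04,.05,.06,.07,.08): print(z,np.round(proj(sc,[b[0],b[1],z],False),1))
b=on_z(sc,437,236,0); print("clamp foot",b)
for z in (.03,.05,.07,.09): print(z,np.round(proj(sc,[b[0],b[1],z],False),1))
cv2.imwrite("pics/g.png",cv2.resize(sc["image"][190:310,420:580],(800,600),interpolation=cv2.INTER_CUBIC))
pick((.4303,-.287),0,0.5,12)
place((.4427,.2893),0,0.45)
cv2.imwrite("pics/c3.png",env.grab_frame("wrist")["image"])
E
```

```text
bin foot [ 0.51548817 -0.37887126  0.        ]
0.03 [489.3 278. ]
0.04 [490.4 274.5]
0.05 [491.5 271.1]
0.06 [492.7 267.6]
0.07 [493.8 264. ]
0.08 [495.  260.4]
clamp foot [ 0.60763142 -0.20823555  0.        ]
0.03 [439.  226.7]
0.05 [440.4 220.3]
0.07 [441.8 213.7]
0.09 [443.2 207.1]
hit False
gripped t 34.2 pos [ 0.4304 -0.2871 -0.0248] open 0.198 ff 12.0 F [-1.   0.6  1.9]
lifted t 34.9 pos [ 0.4295 -0.2866  0.0593] open 0.202 ff 12.0 F [-0.8  0.9 -0.6]
hit True
down t 38.1 pos [ 0.4421  0.2887 -0.022 ] open 0.201 ff 12.0 F [-0.6 -0.4  4. ]
released t 38.8 pos [ 0.4417  0.2882 -0.0224] open 0.449 ff 0.0 F [0.  0.1 0.4]
```

View pics/g.png

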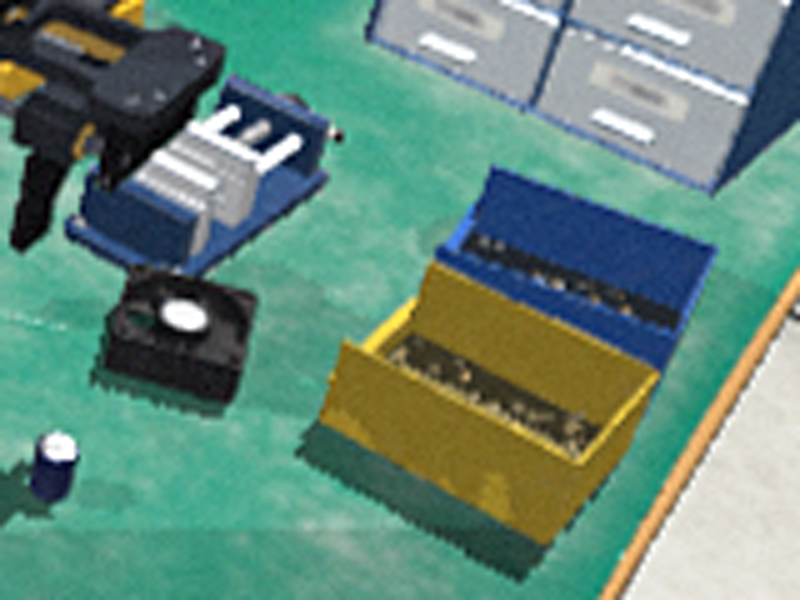

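View pics/c3.png

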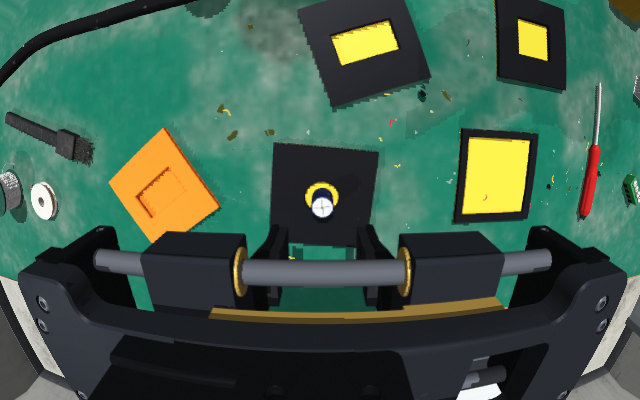

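The capacitor sits in the round hole at (322,200). By the pixels the bin walls are about 45 mm and the clamp about 30 mm high, and the gripper body stays near 78 mm, so they clear. The other three parts follow, with guards on the grip width.

```bash
python3 - <<'E'
from h import *
def job(n,xy,yaw,op,f,w,nxy,nyaw,rel):
    print("==",n); pick(xy,yaw,op,f)
    o=env.read_state()["opening"]
    if abs(o-w/87)>.06: raise SystemExit(f"bad grip {o*87}")
    place(nxy,nyaw,rel)
job("fan",(.5538,-.285),17.3,.85,20,61,(.462,.1253),0.9,.82)
job("sink",(.581,-.1129),-18.4,.6,12,30,(.5962,.0899),0,.55)
job("block",(.4526,-.110),45.7,.45,12,16,(.572,.2543),109,.42)
cv2.imwrite("pics/k.png",env.grab_frame("wrist")["image"]); st("end")
E
```

```text
== fan
hit False
gripped t 44.0 pos [ 0.5541 -0.2851 -0.0244] open 0.696 ff 20.0 F [-1.3  1.   2.7]
lifted t 44.7 pos [ 0.5528 -0.2846  0.0589] open 0.698 ff 20.0 F [ 0.5 -0.  -1.5]
hit True
down t 47.3 pos [ 0.4613  0.1249 -0.0216] open 0.695 ff 20.0 F [-0.3  0.2  4. ]
released t 47.9 pos [ 0.4607  0.1245 -0.022 ] open 0.821 ff 0.0 F [-0.3  0.2  0.9]
== sink
hit False
gripped t 51.8 pos [ 0.5811 -0.113  -0.0247] open 0.346 ff 12.0 F [0.1 0.2 1.6]
lifted t 52.5 pos [ 0.5801 -0.1128  0.0591] open 0.341 ff 12.0 F [-0.8 -0.7 -0.5]
hit True
down t 54.5 pos [ 0.5953  0.0897 -0.022 ] open 0.346 ff 12.0 F [-0.5 -0.4  4.1]
released t 55.1 pos [ 0.5947  0.0894 -0.0225] open 0.55 ff 0.0 F [-0.1 -0.5 -0.4]
== block
hit False
gripped t 58.9 pos [ 0.4527 -0.11   -0.0248] open 0.18 ff 12.0 F [-0.3  0.4  2.1]
lifted t 59.6 pos [ 0.4517 -0.11    0.0593] open 0.182 ff 12.0 F [ 0.3  0.2 -0.5]
hit True
down t 62.2 pos [ 0.5712  0.2538 -0.0219] open 0.18 ff 12.0 F [0.2 0.5 3.8]
released t 62.9 pos [ 0.5706  0.2534 -0.0225] open 0.421 ff 0.0 F [ 0.8  0.1 -0.6]
end t 63.6 pos [0.571  0.2537 0.0587] open 0.419 ff 0.0 F [ 0.6  1.4 -0.3]
```

```bash
python3 - <<'E'
from h import *
env.goto([.44,.19,.22],[180,0,0]); env.dwell(.3)
p=env.grab_frame("wrist"); print(round(env.read_state()["clock"],1))
for t in ["fan","heat_sink","terminal_block","capacitor","eraser","screwdriver"]:
    print(t,[(np.round(k["xyz"],3).tolist(),round(k["score"],2)) for k in env.search_frame(p,t)[:2]])
q=env.grab_frame("top")
for t in ["eraser","screwdriver"]: print(t,[(np.round(k["xyz"],3).tolist(),round(k["score"],2)) for k in env.search_frame(q,t)[:2]])
cv2.imwrite("pics/z.png",cv2.resize(ortho(p,.39,.65,.03,.35,.008,.5),None,fx=1.15,fy=1.15))
E
```

```text
65.7
fan [([0.463, 0.123, 0.021], 0.87)]
heat_sink [([0.592, 0.095, 0.014], 0.62)]
terminal_block [([0.571, 0.25, 0.022], 0.85), ([0.445, 0.282, 0.006], 0.74)]
capacitor [([0.446, 0.283, 0.03], 0.47)]
eraser []
screwdriver [([0.473, -0.011, 0.012], 0.71), ([0.446, 0.285, 0.032], 0.69)]
eraser [([0.384, -0.21, 0.015], 0.58)]
screwdriver [([0.47, -0.009, 0.013], 0.46)]
```

View pics/z.png

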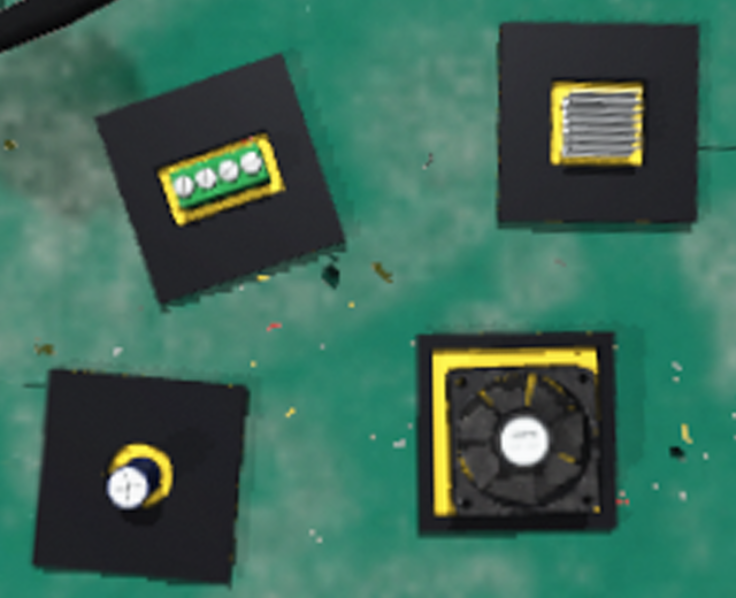

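All four parts sit inside their own cut-outs: block (222,178), sink (600,123), capacitor (133,480) and fan (522,440). Their apparent offsets are just the tops leaning away in perspective. Each part touched down about 3 mm above its pick height, which is the floor height, and the eraser and screwdriver have not moved.

```bash
python3 -c "
from h import *
print(env.close_job())"
```

```text
the job is handed in; nothing more can be done
None
```

The fan, heat sink, terminal block and capacitor are each in their own tile, the eraser and screwdriver were not moved, and the job was handed in at about 66 s; the close call returned no verdict.

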